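Shim the rocking balance

ROBOT

A 6-joint arm with a two-finger parallel gripper is mounted at the origin on a cart in front of the work surface, level with it; the furniture and walls round the work are solid. World frame = base frame: x ahead of the robot, y to its left, z up, the work surface at z = 0. Lengths are in m, angles in rad, forces in N, time in s.
With the tool pointing down it reaches from about 0.375 to 0.9 m from the base axis. Payload 3.1 kg.
Tool frame: the origin (TCP) lies at the very end of the fingers, on their centre line; the grasp point (between the pads) lies 19 mm behind it (manip.hold_point_z is the distance from the TCP to the grasp point, in m); y points along the fingers, z is the direction in which the jaws open and shut, and the axes are right-handed (so a half turn about y gives the same grasp; the last joint's range is limited). The gripper opens to 85 mm and grips with 20 to 120 N. Pads are 22 mm wide; open, the fingers measure 114 mm over their backs; the gripper's body (76 mm by 85 mm) begins 54 mm behind the grasp point. The pads swing forward as they close: fully open they stand 13 mm farther back than shut.
Start: joints at [0.96, 0.527, 1.433, -0, 1.181, -0.178], TCP at [0.262, 0.567, 0.231] pointing down, gripper open.
Joint ranges: [-3.08, 3.08], [-0.75, 2.2], [0.22, 2.44], [-1.43, 4.57], [0, 2.65], [-2.85, 2.85]. Speed limits (rad/s): [2.79, 2.79, 3.14, 3.14, 3.14, 3.14].

INTERFACE

Orientations are given as a unit quaternion [x, y, z, w].
In Python, from station import manip, eyes, workorder gives the robot as it stands. The module is installed in compiled form; this text tells all that it offers.
- The arm moves only by the shell command python3 -m jog 'ROWS' [OPENING] [FORCE]. ROWS is JSON, a list of rows, each a list of 2 entries, a list of its own where there are three numbers: the shift along the tool's x, y, z in cm, then the turn about the tool's y in rad. A call has 1 to 20 rows; each row is the pose to reach, as a shift and turn from the pose commanded when the call began, along the tool's axes at that moment; what a row does not reach only later rows make up. A row lasts 1/12 s, in which the tool goes at most 41.7 mm and 7.16 degrees, less where a joint would pass 70% of its speed; a pose out of reach is approached as far as the arm can. A call with a gripper value outside its range is refused whole. OPENING is the finger opening in cm, from 0 to 8.54, set as the call begins (- or left out, the last holds). The fingers move at their own pace and stop on an object; FORCE is the grip in N (left out, the last holds). Time passes only in rows, so rows that repeat a pose let the fingers close. It gives the time, the measured TCP pose, the force and the opening at its end, in the units of the state.
- manip.sense(): the state, without advancing time (a new reading comes with each control period).
- eyes.snapshot(name): name is "scene" or "top"; returns a dict with "frame" (384x512x3 uint8, red, green, blue), "vfov" (degrees; the focal length in pixels is half the picture's height over the tangent of half this angle, whatever the lens; pixels are square), "cx", "cy" (the principal point, pixels), "rvec" (rotation vector, rad) and "tvec" (3), from world to camera coordinates, as OpenCV has them. Camera axes: x right, y down, z forward; pixel columns grow to the right and rows downward; lengths in m; the calibration is good to about 2 mm. A picture is of the moment at which its call begins. There is no depth.
- workorder.sign_off(): hands the job in, once; it reports no verdict.
The state is a dict: "t": time; "q": joint angles; "qd": joint speeds; "tau": joint torques, N m; "tcp_pos": TCP position; "tool_rot": TCP orientation; "force": force on the tool from outside, world axes, zero at the start; "ft_torque": the same for the moment, N m; "finger_gap": opening from 0.0 (shut) to 1.0 (fully open).
Only numpy, scipy, OpenCV 4.12 (cv2) and the standard library are available. Lean on these libraries where they do the work, as an engineer would, in place of code of your own. Each camera call takes 0.05 s, during which the arm holds its last target. There are 200 camera calls.

TASK

The laboratory balance rocks because its front-left foot is short and hangs clear of the bench. With the fingertips push the orange wedge along the bench, thin end first, under that foot until it is snug and the rocking has stopped, but not so far that it jacks the balance out of level; then press firmly down on the top of the case above that foot to check that it no longer rocks, let go, and leave the wedge in place. Do not pick up the wedge, do not shift or lift the balance, and leave the other things alone.

Things in the scene. Friction and masses are not known exactly. Their poses are not given: they have to be found in the camera images.
- balance: White laboratory balance with a round steel pan, loose on the bench on four flat round rubber feet; 3 kg. Case 150 (x) by 140 (y) mm, underside 16 mm and flat top 48 mm above the bench, pan top 54 mm. Origin on the bench under its middle; x from the front (small display, keys) to the back, y to its left. Foot centres at x = +-58, y = +-52 mm. It stands level on three feet.
- short_foot (a point): Centre of the flat round underside (22 mm across) of the short front-left foot, which hangs 6 mm above the bench; 17 mm behind the case's front face and 18 mm in from its left side. Unshimmed, some 5 to 8 N down on that corner tips the balance 0.08 rad onto this foot.
- corner_top (a point): Point on the flat top of the case straight above the short foot, 48 mm above the bench: the place to press. Plain, free surface for about 15 mm around. A firm press is about 10 N.
- wedge: Loose orange wedge shim, 64 (x) by 36 (y) mm, about 80 g, flat on the bench before the short foot. Its top is a straight ramp from 14 mm high at the thick end (-x) to 1.5 mm at the thin end (+x): 6 mm high 23 mm from the thin edge. Origin at the middle of its underside. It slides easily; once snug under the foot the resistance climbs from 2 N past 10 N within 3 mm; over 20 N shifts the balance.
- wedge_tip (a point): Middle of the wedge's thin edge (x = +32 mm of the wedge).
- wedge_back (a point): Middle of the wedge's upright thick end face (x = -32 mm of the wedge), half-way up, 7 mm above the bench. The face is flat, 36 mm wide and about 13 mm high.
- specimen_red: Bystander, loose: dark red round specimen mount, 30 mm across, 16 mm high. Origin at the middle of its underside. Leave it alone.
- specimen_green: Bystander, loose: dark green round specimen mount, 30 mm across, 19 mm high. Origin at the middle of its underside. Leave it alone.
- steel_plug: Bystander, loose: grey steel plug, 29 mm across, 22 mm high. Origin at the middle of its underside. Leave it alone.
- lens_can: Bystander, loose: black lens can, 40 mm across, 52 mm high. Origin at the middle of its underside. Leave it alone.
- mug: Bystander, loose: green mug, 86 mm across, 96 mm high, with a handle. Origin at the middle of its underside. Leave it alone.
- tweezers: Bystander, loose: steel tweezers, 126 mm long, lying flat. Origin at the middle of its underside. Leave it alone.
Mind the look-alikes: they are no part of the job. Of the things that look like the balance, the larger one is meant.

How it is judged:
By the outcome, as a careful person would: the job done as asked, in the order asked, and still so for the second after the job is handed in, with the robot touching nothing.
It also fails if it takes over 54 s, if anything falls off the work surface, if the arm or the gripper's body presses on something with over 40 N, if the wrist force passes 120 N, or if a joint passes its speed limit or range.

## Working session

There is one attempt and no reset: what is moved stays moved. The work goes in short steps, Python scripts to look and compute and a shell command to move; the robot and the scene stay as the last step left them, time stands still between calls to the robot, and variables do not carry over. Pictures are saved under pics/ and viewed, about 8 in all and at most 12, crops included, and the job is handed in when it is done.

```bash
mkdir -p pics; cat > h.py <<'E'
import numpy as np,cv2
from station import manip,eyes,workorder
from scipy.spatial.transform import Rotation as R
def snap(n,f=None):
    s=eyes.snapshot(n)
    if f: cv2.imwrite(f,s['frame'][:,:,::-1])
    return s
def K(s):
    f=s['frame'].shape[0]/2/np.tan(np.radians(s['vfov'])/2)
    return np.array([[f,0,s['cx']],[0,f,s['cy']],[0,0,1]])
def unproj(s,uv,z):
    Rm=cv2.Rodrigues(np.array(s['rvec'],float))[0];t=np.array(s['tvec'],float)
    uv=np.atleast_2d(uv).astype(float)
    d=(Rm.T@np.linalg.inv(K(s))@np.c_[uv,np.ones(len(uv))].T).T
    c=-Rm.T@t
    return c+d*((z-c[2])/d[:,2])[:,None]
def proj(s,P):
    return cv2.projectPoints(np.atleast_2d(P).astype(float),np.array(s['rvec'],float),np.array(s['tvec'],float),K(s),None)[0][:,0]
E
python3 - <<'E'
from h import *
for n in('scene','top'):
    s=snap(n,f'pics/{n}0.png'); print(n,s['vfov'],s['cx'],s['cy'],s['rvec'],s['tvec'])
st=manip.sense(); print(st, R.from_quat(st['tool_rot']).as_matrix().round(3)); print(manip.hold_point_z)
E
```

```text
scene 48.21844691503827 250.48698048303896 193.49068105316252 [ 2.21464543 -0.83880918  0.34056234] [-0.39935657  0.31123982  0.93114029]
top 46.17266261277751 245.95109068899637 193.5629624870591 [ 2.21026452 -2.15393886  0.0930126 ] [-0.03158025  0.5274588   1.30940672]
{'t': 0.1, 'q': array([ 9.59527646e-01,  5.28400499e-01,  1.43377676e+00,  2.07683737e-05,
        1.18140891e+00, -1.78514486e-01]), 'qd': array([-1.97498240e-04, -4.81729654e-03, -1.63936718e-03, -1.30954102e-05,
        1.36620003e-03, -2.23187467e-03]), 'tau': array([-7.26628168e-04, -4.43305886e+01, -1.78585982e+01, -2.10457788e-04,
        3.92184797e-03,  8.32332432e-06]), 'tcp_pos': array([0.26170695, 0.56685662, 0.23041388]), 'tool_rot': array([ 0.69126525, -0.15209068,  0.15153584, -0.68996933]), 'force': array([-1.30792442,  0.12319673,  0.74600908]), 'ft_torque': array([0.02852179, 0.01564116, 0.01075975]), 'finger_gap': 1.002477580357832} [[ 0.908 -0.001  0.419]
 [-0.419 -0.002  0.908]
 [-0.    -1.    -0.002]]
0.0187
```

View pics/scene0.png

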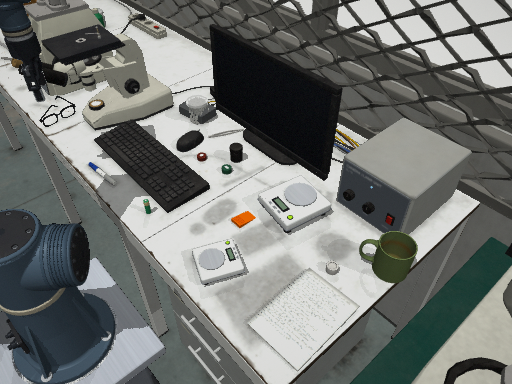

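View pics/top0.png

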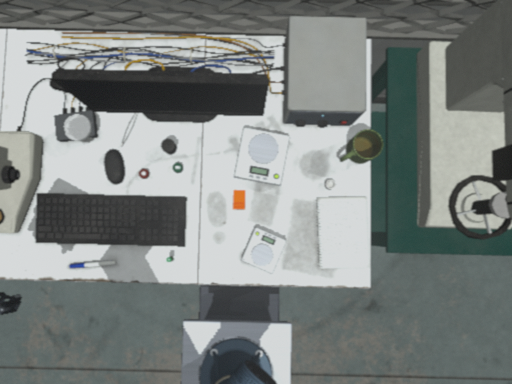

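The scene view shows two balances. The larger is at scene (295,203) / top (262,155) with a black display toward the robot; the smaller is at scene (220,260) / top (264,248). The larger one fits the description, and the orange wedge at top (239,200) lies before its front-left corner. I'll confirm this in one enlarged crop.

```bash
python3 - <<'E'
from h import *
a=cv2.imread('pics/top0.png')[115:280,205:315]; b=cv2.imread('pics/scene0.png')[165:290,180:340]
a=cv2.resize(a,None,fx=3.3,fy=3.3,interpolation=cv2.INTER_CUBIC);b=cv2.resize(b,None,fx=2.7,fy=2.7,interpolation=cv2.INTER_CUBIC)
c=np.zeros((max(a.shape[0],b.shape[0]),a.shape[1]+b.shape[1],3),np.uint8);c[:a.shape[0],:a.shape[1]]=a;c[:b.shape[0],a.shape[1]:]=b
cv2.imwrite('pics/crop0.png',c);print(c.shape,a.shape)
for n in('top','scene'):
    s=snap(n);h=cv2.cvtColor(s['frame'],cv2.COLOR_RGB2HSV)
    m=((h[...,0]>4)&(h[...,0]<18)&(h[...,1]>180)&(h[...,2]>120)).astype(np.uint8)
    if n=='top': m[:120]=0
    k,l,stt,cen=cv2.connectedComponentsWithStats(m)
    for i in range(1,k):
        if stt[i,4]>30:
            c=max(cv2.findContours((l==i).astype(np.uint8),0,2)[0],key=cv2.contourArea)
            print(n,stt[i],cen[i],cv2.minAreaRect(c),unproj(s,cen[i],.006).round(4),unproj(s,cv2.boxPoints(cv2.minAreaRect(c)),.006).round(4).tolist())
E
```

```text
(544, 795, 3) (544, 363, 3)
top [234 191  10  17 158] [238.84177215 199.18987342] ((238.5, 199.0), (16.0, 9.0), 90.0) [[0.5119 0.0028 0.006 ]] [[0.5361, 0.0179, 0.006], [0.5368, -0.009, 0.006], [0.4889, -0.0102, 0.006], [0.4882, 0.0166, 0.006]]
scene [231 211  25  17 215] [242.8        218.66046512] ((242.96629333496094, 218.14608764648438), (11.871976852416992, 21.62395668029785), 57.9946174621582) [[0.5074 0.0046 0.006 ]] [[0.4824, 0.0262, 0.006], [0.548, 0.0255, 0.006], [0.5357, -0.0146, 0.006], [0.4719, -0.013, 0.006]]
```

View pics/crop0.png

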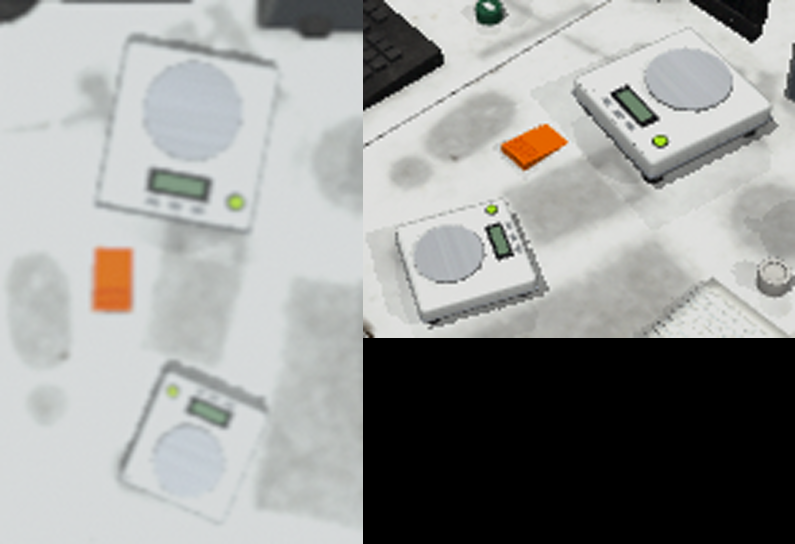

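The crop confirms it. The larger balance (crop corners about (130,37), (277,68), (248,232), (97,206)) has its front toward the robot and is yawed about -10°. The wedge's thick end faces the robot. Next I'll fit both poses to the two views.

```bash
cat > fit.py <<'E'
from h import *
from scipy.optimize import minimize
def pose(p,P): 
    c,s=np.cos(p[2]),np.sin(p[2]); return np.c_[P[:,0]*c-P[:,1]*s+p[0],P[:,0]*s+P[:,1]*c+p[1],P[:,2]]
WP=np.array([[x,y,z] for x,zs in((-.032,(0,.014)),(.032,(0,.0015))) for y in(-.018,.018) for z in zs])
def orange(s):
    f=s['frame'].astype(float); return np.clip((f[...,0]-f[...,2]-40)/130,0,1)
def fitw(S,p0,off=None):
    p0=np.array(p0)
    def cost(p):
        e=0
        for s in S:
            q=proj(s,pose(p,WP)); u,v=proj(s,[[*p0[:2],0]])[0].astype(int); U,V=u-30,v-30
            m=np.zeros((480,480),np.uint8); h=cv2.convexHull(((q-[U,V]+.5)*8-.5).astype(np.float32))
            cv2.fillConvexPoly(m,np.round(h*16).astype(np.int32),255,shift=4)
            m=cv2.resize(m,(60,60),interpolation=cv2.INTER_AREA)/255.
            e+=((m-orange(s)[V:V+60,U:U+60])**2).sum()
        return e
    r=minimize(cost,p0,method='Nelder-Mead',options=dict(initial_simplex=p0+np.array([[0,0,0],[.006,0,0],[0,.006,0],[0,0,.15]]),xatol=1e-5,fatol=1e-4))
    return r.x.round(4),round(r.fun,2)
T=np.array([[-.075,.07,.048],[.075,.07,.048],[.075,-.07,.048],[-.075,-.07,.048]])
def fitb(S,p0):
    p0=np.array(p0);t=np.linspace(.05,.95,40)[:,None]
    G=[]
    for s in S:
        g=cv2.GaussianBlur(cv2.cvtColor(s['frame'],cv2.COLOR_RGB2GRAY).astype(np.float32),(0,0),.8)
        G.append(np.minimum(np.hypot(cv2.Sobel(g,5,1,0),cv2.Sobel(g,5,0,1)),120))
    def cost(p):
        e=0
        for s,g in zip(S,G):
            C=pose(p,T); L=np.vstack([C[i]+(C[(i+1)%4]-C[i])*t for i in range(4)]); q=proj(s,L).astype(np.float32)
            e-=cv2.remap(g,q[:,:1],q[:,1:],1).mean()
        return e
    b=None
    for dx in(-.004,0,.004):
        for dy in(-.004,0,.004):
            r=minimize(cost,p0+[dx,dy,0],method='Nelder-Mead',options=dict(initial_simplex=p0+[dx,dy,0]+np.array([[0,0,0],[.003,0,0],[0,.003,0],[0,0,.04]])))
            if b is None or r.fun<b.fun:b=r
    return b.x.round(4),round(b.fun,1)
E
python3 - <<'E'
from fit import *
S=[snap('top'),snap('scene')]
q=np.array([[97,206],[130,37],[277,68],[248,232]])/3.3+[205,115]
C=unproj(S[0],q,.048)[:,:2];print(C.round(3).tolist())
d=(C[1]-C[0])+(C[2]-C[3]);p0=[*C.mean(0),np.arctan2(d[1],d[0])];print(np.round(p0,4))
q=(np.array([[573,82],[688,28],[772,108],[655,170]])-[363,0])/2.7+[180,165]
print(unproj(S[1],q,.048)[:,:2].round(3).tolist())
for s in([S[0]],[S[1]],S):
    b=fitb(s,p0);w=fitw(s,[.511,.004,0]);print(b,w,'foot',pose(b[0],np.array([[-.058,.052,0]])).round(4))
E
```

```text
[[0.572, 0.017], [0.724, -0.008], [0.699, -0.139], [0.553, -0.116]]
[ 0.6369 -0.0618 -0.1594]
[[0.57, 0.013], [0.715, -0.008], [0.691, -0.145], [0.548, -0.126]]
(array([ 0.6426, -0.0655, -0.1717]), np.float64(-76.3)) (array([0.5127, 0.0029, 0.026 ]), np.float64(40.34)) foot [[ 0.5943 -0.0044  0.    ]]
(array([ 0.6308, -0.0643, -0.1719]), np.float64(-91.5)) (array([ 0.5123,  0.0067, -0.002 ]), np.float64(31.6)) foot [[ 0.5825 -0.0031  0.    ]]
(array([ 0.6332, -0.0642, -0.1758]), np.float64(-163.1)) (array([0.5138, 0.0049, 0.0186]), np.float64(81.57)) foot [[ 0.5852 -0.0029  0.    ]]
```

Pose estimates: balance ≈ (0.634, -0.064, yaw -0.17), foot ≈ (0.586, -0.003), wedge ≈ (0.513, 0.005, yaw ~0.01). I'll close the fingers and push with their flat sides (tool x = push direction) at a heading of about -0.13. Moving to above and behind the wedge first.

```bash
python3 -m jog '[[[10,0,-10.5],-0.1],[[20,0,-21],-0.2],[[30,0,-31.5],-0.3],[[40.9,0,-42.6],-0.3],[[40.9,0,-42.6],-0.3],[[40.9,0,-42.6],-0.3],[[40.9,0,-42.6],-0.3],[[40.9,0,-42.6],-0.3],[[40.9,0,-42.6],-0.3],[[40.9,0,-42.6],-0.3],[[40.9,0,-42.6],-0.3],[[40.9,0,-42.6],-0.3],[[40.9,0,-42.6],-0.3],[[40.9,0,-42.6],-0.3],[[40.9,0,-42.6],-0.3],[[40.9,0,-42.6],-0.3],[[40.9,0,-42.6],-0.3],[[40.9,0,-42.6],-0.3]]' 0 20
python3 - <<'E'
from h import *
st=manip.sense();print(st['t'],st['tcp_pos'].round(4),st['force'].round(2),st['finger_gap']);print(R.from_quat(st['tool_rot']).as_matrix().round(3),st['q'].round(2))
E
```

```text
t: 1.8
tcp_pos: [0.4537, 0.0104, 0.2311]
tool_rot: [-0.705, 0.047, -0.046, 0.706]
force: [0.2, 0.6, -0.0]
finger_gap: 0.001
1.8 [0.4537 0.0104 0.2311] [ 0.15  0.63 -0.01] 0.0014460529868848748
[[ 0.991 -0.001  0.131]
 [-0.131  0.001  0.991]
 [-0.001 -1.     0.001]] [-0.22  0.3   1.84  0.    1.   -1.66]
```

```bash
python3 -m jog '[[[0,4,0],0],[[0,8,0],0],[[0,12,0],0],[[0,16,0],0],[[0,18,0],0],[[0,19.5,0],0],[[0,20.5,0],0],[[0,21.3,0],0],[[0,22,0],0],[[0,22.5,0],0],[[0,22.5,0],0],[[0,22.5,0],0],[[0,22.5,0],0]]'
python3 - <<'E'
from fit import *
st=manip.sense();print(st['tcp_pos'].round(4),st['force'].round(2))
S=[snap('top'),snap('scene')];
a=S[0]['frame'][140:230,200:300];b=S[1]['frame'][170:260,190:340]
a=cv2.resize(a,None,fx=3.6,fy=3.6,interpolation=2);b=cv2.resize(b,None,fx=3,fy=3,interpolation=2)
c=np.zeros((324,810,3),np.uint8)[:, :];c[:324,:360]=a;c[:270,360:810]=b
cv2.imwrite('pics/c1.png',cv2.resize(c,(798,319))[:,:,::-1])
print(fitw([S[1]],[.511,.004,0]))
E
```

```text
t: 2.88
tcp_pos: [0.4551, 0.0092, 0.0068]
tool_rot: [0.706, -0.046, 0.047, -0.705]
force: [0.5, -0.6, 1.2]
finger_gap: -0.001
[0.4551 0.0092 0.0068] [ 0.5  -0.63  1.22]
(array([0.5151, 0.0013, 0.3386]), np.float64(81.23))
```

View pics/c1.png

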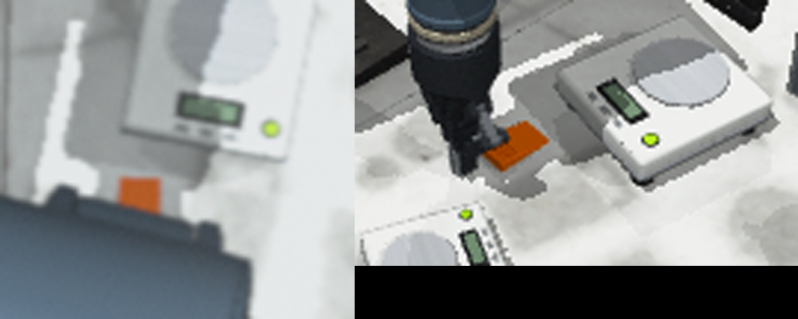

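The fingers stand behind the thick end, centred on it. Pushing part of the way, then checking.

```bash
python3 -m jog '[[[0.5,0.1,0],0],[[1,0.15,0],0],[[1.4,0.15,0],0],[[1.7,0.15,0],0],[[2,0.15,0],0],[[2.3,0.15,0],0],[[2.6,0.15,0],0],[[2.9,0.15,0],0],[[3.2,0.15,0],0],[[3.5,0.15,0],0],[[3.8,0.15,0],0],[[4.1,0.15,0],0],[[4.1,0.15,0],0],[[4.1,0.15,0],0]]'
cat > look.py <<'E'
from fit import *
import sys
st=manip.sense();print(st['t'],st['tcp_pos'].round(4),st['force'].round(2))
S=[snap('top'),snap('scene')]
a=S[0]['frame'][140:230,200:300];b=S[1]['frame'][170:260,190:340]
a=cv2.resize(a,None,fx=3.6,fy=3.6,interpolation=2);b=cv2.resize(b,None,fx=3,fy=3,interpolation=2)
c=np.zeros((324,810,3),np.uint8);c[:324,:360]=a;c[:270,360:810]=b
cv2.imwrite(sys.argv[1],cv2.resize(c,(798,319))[:,:,::-1])
E
python3 look.py pics/c2.png
```

```text
t: 4.15
tcp_pos: [0.4958, 0.0036, 0.0048]
tool_rot: [0.706, -0.047, 0.047, -0.706]
force: [0.3, 1.2, -0.4]
finger_gap: -0.001
4.15 [0.4958 0.0036 0.0048] [ 0.26  1.22 -0.43]
```

View pics/c2.png

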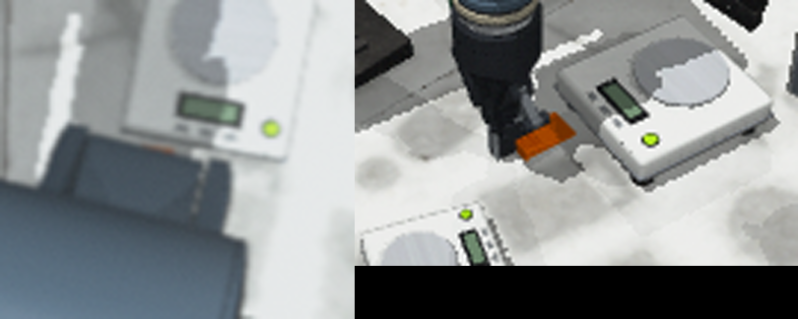

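The wedge slid forward with its tip now just at the case's front edge (scene crop tip corner about (576,133)). Checking its heading from the visible right edge.

```bash
python3 - <<'E'
from fit import *
s=snap('scene');f=s['frame']
m=(orange(s)>.5)
ys,xs=np.nonzero(m);print(xs.min(),xs.max(),ys.min(),ys.max())
# lower boundary per column = right long bottom edge
cols=range(xs.min()+3,xs.max());low=np.array([[c,ys[xs==c].max()+.5] for c in cols if (xs==c).any()])
W=unproj(s,low,0);print(W[:,:2].round(4).tolist());k=np.polyfit(W[2:-2,0],W[2:-2,1],1);print(np.arctan(k[0]))
E
```

```text
13 391 7 243
[[0.4446, 1.5401], [0.4518, 1.5476], [0.4592, 1.555], [1.0101, 1.2587], [1.0137, 1.2554], [1.011, 1.2421], [1.0209, 1.2487], [0.4239, -0.0257], [0.4237, -0.03], [0.4278, -0.0292], [0.5086, -0.003], [0.513, -0.0021], [0.5079, -0.0121], [0.5099, -0.014], [0.5143, -0.013], [0.5163, -0.0148], [0.5208, -0.0139], [0.5228, -0.0157], [0.5272, -0.0148], [0.5293, -0.0166], [0.5337, -0.0157], [0.5358, -0.0175], [0.5403, -0.0165], [0.5423, -0.0184], [0.5469, -0.0174], [0.5489, -0.0193], [0.5535, -0.0183], [0.5555, -0.0202], [0.5601, -0.0192], [0.6061, -0.0704], [0.6055, -0.0748], [0.6076, -0.0767], [0.6122, -0.0759], [0.9831, 0.0862], [0.9813, 0.0803], [0.9795, 0.0744], [0.9778, 0.0686], [0.9761, 0.0628], [0.9785, 0.0606], [0.9768, 0.0549], [0.9751, 0.0492], [0.9733, 0.0435], [0.9758, 0.0413], [1.0122, 0.0674], [1.0103, 0.0616], [1.0085, 0.0558], [1.0067, 0.05], [1.0091, 0.0478], [1.0073, 0.042], [1.0055, 0.0363], [1.0079, 0.0341], [1.0061, 0.0285], [1.0043, 0.0228], [1.0025, 0.0172], [1.0007, 0.0117], [0.999, 0.0061], [1.0014, 0.0039], [0.8126, -0.25], [0.8116, -0.254], [0.8105, -0.2581]]
0.35023672688377566
```

Wedge yaw is about -0.135, flush with the pusher, centre ≈ (0.5385, 0.001), lined up on the foot. Push 2 cm more, then creep.

```bash
python3 -m jog '[[[0.25,0,0.02],0],[[0.5,0,0.04],0],[[0.75,0,0.06],0],[[1,0,0.08],0],[[1.25,0,0.1],0],[[1.5,0,0.1],0],[[1.7,0,0.1],0],[[1.9,0,0.1],0],[[1.9,0,0.1],0],[[1.9,0,0.1],0]]' 
for i in 1 2; do :; done
python3 -m jog '[[[0.05,0,0],0],[[0.1,0,0],0],[[0.15,0,0],0],[[0.2,0,0],0],[[0.2,0,0],0]]'; python3 -m jog '[[[0.03,0,0],0],[[0.06,0,0],0],[[0.1,0,0],0],[[0.1,0,0],0]]'
```

```text
t: 5.13
tcp_pos: [0.5146, 0.0021, 0.0048]
tool_rot: [0.706, -0.047, 0.047, -0.706]
force: [0.7, -0.4, -0.6]
finger_gap: -0.005
t: 5.55
tcp_pos: [0.5162, 0.0019, 0.0048]
tool_rot: [-0.706, 0.047, -0.047, 0.706]
force: [-1.0, 0.5, 0.3]
finger_gap: -0.005
t: 5.88
tcp_pos: [0.5174, 0.0017, 0.0048]
tool_rot: [0.706, -0.047, 0.047, -0.706]
force: [0.4, 0.1, -0.0]
finger_gap: 0.0
```

```bash
python3 -m jog '[[[0.05,0,0],0],[[0.1,0,0],0],[[0.15,0,0],0],[[0.2,0,0],0],[[0.2,0,0],0]]'|sed -n '2p;4p'; python3 -m jog '[[[0.05,0,0],0],[[0.1,0,0],0],[[0.1,0,0],0],[[0.1,0,0],0]]'|sed -n '2p;4p'
```

```text
tcp_pos: [0.5195, 0.0014, 0.0048]
force: [0.1, -1.5, -0.1]
tcp_pos: [0.5204, 0.0013, 0.0048]
force: [0.3, 0.5, -0.2]
```

```bash
python3 -m jog '[[[0.05,0,0],0],[[0.1,0,0],0],[[0.1,0,0],0],[[0.1,0,0],0]]'|sed -n '2p;4p'
```

```text
tcp_pos: [0.5214, 0.0012, 0.0048]
force: [-0.9, 0.8, -0.1]
```

```bash
python3 -m jog '[[[0.05,0,0],0],[[0.1,0,0],0],[[0.1,0,0],0],[[0.1,0,0],0]]'|sed -n '2p;4p'
```

```text
tcp_pos: [0.5224, 0.0011, 0.0048]
force: [0.1, 0.1, -0.5]
```

```bash
python3 -m jog '[[[0.05,0,0],0],[[0.1,0,0],0],[[0.1,0,0],0],[[0.1,0,0],0]]'|sed -n '2p;4p'
```

```text
tcp_pos: [0.5234, 0.0009, 0.0048]
force: [0.2, 0.4, -0.3]
```

```bash
python3 -m jog '[[[0.05,0,0],0],[[0.1,0,0],0],[[0.1,0,0],0],[[0.1,0,0],0]]'|sed -n '2p;4p'
```

```text
tcp_pos: [0.5243, 0.0008, 0.0048]
force: [-0.3, -0.1, -0.0]
```

```bash
python3 -m jog '[[[0.05,0,0],0],[[0.1,0,0],0],[[0.1,0,0],0],[[0.1,0,0],0]]'|sed -n '2p;4p'
```

```text
tcp_pos: [0.5251, 0.0007, 0.0048]
force: [-1.1, -0.5, 0.5]
```

```bash
python3 -m jog '[[[0.05,0,0],0],[[0.1,0,0],0],[[0.1,0,0],0],[[0.1,0,0],0]]'|sed -n '2p;4p'
```

```text
tcp_pos: [0.5256, 0.0007, 0.0048]
force: [-2.2, -0.4, 1.7]
```

```bash
python3 look.py pics/c3.png
```

```text
8.6333 [0.5256 0.0007 0.0048] [-2.16 -0.4   1.74]
```

View pics/c3.png

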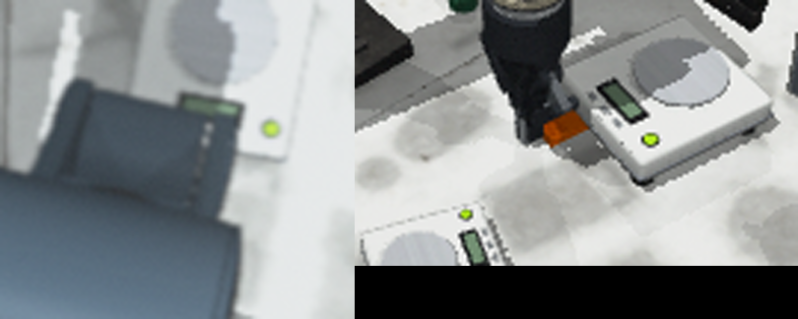

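The wedge is half under the case at the front-left corner. The step length is shrinking (0.5 mm per 1 mm commanded) and the reaction is rising, so contact with the foot has begun.

```bash
python3 -m jog '[[[0.05,0,0],0],[[0.05,0,0],0],[[0.05,0,0],0]]'|sed -n '2p;4p'
```

```text
tcp_pos: [0.526, 0.0006, 0.0048]
force: [-2.9, -0.3, 1.2]
```

```bash
python3 -m jog '[[[0.05,0,0],0],[[0.05,0,0],0],[[0.05,0,0],0]]'|sed -n '2p;4p'
```

```text
tcp_pos: [0.5263, 0.0006, 0.0047]
force: [-3.8, 0.2, 3.2]
```

```bash
python3 -m jog '[[[0.05,0,0],0],[[0.05,0,0],0],[[0.05,0,0],0]]'|sed -n '2p;4p'
```

```text
tcp_pos: [0.5265, 0.0006, 0.0047]
force: [-5.2, 0.0, 3.7]
```

```bash
python3 -m jog '[[[0.05,0,0],0],[[0.05,0,0],0],[[0.05,0,0],0]]'|sed -n '2p;4p'
```

```text
tcp_pos: [0.5265, 0.0006, 0.0047]
force: [-6.1, 0.8, 4.3]
```

```bash
python3 -m jog '[[[0.05,0,0],0],[[0.05,0,0],0],[[0.05,0,0],0]]'|sed -n '2p;4p'
```

```text
tcp_pos: [0.5266, 0.0006, 0.0047]
force: [-5.5, -0.4, 4.1]
```

```bash
python3 -m jog '[[[0.05,0,0],0],[[0.1,0,0],0],[[0.1,0,0],0]]'|sed -n '2p;4p'
```

```text
tcp_pos: [0.5267, 0.0006, 0.0047]
force: [-8.3, 0.4, 5.4]
```

```bash
python3 -m jog '[[[0.05,0,0],0],[[0.05,0,0],0],[[0.05,0,0],0]]'|sed -n '2p;4p'
```

```text
tcp_pos: [0.5268, 0.0007, 0.0047]
force: [-8.6, -0.1, 5.9]
```

Snug at about 8.6 N, so I stop there. Back off, rise and look.

```bash
python3 -m jog '[[[-0.3,0,0],0],[[-0.8,0,0],0],[[-1.5,0,0],0],[[-2.5,0,0],0],[[-3.2,0,0],0],[[-3.2,0,0],0],[[-4,-4,0],0],[[-5,-8,0],0],[[-7,-11,0],0],[[-9,-13,0],0],[[-9,-13,0],0],[[-9,-13,0],0]]'
python3 look.py pics/c4.png; python3 - <<'E'
from fit import *
S=[snap('top'),snap('scene')]
for s in([S[0]],[S[1]],S): print(fitb(s,[.634,-.064,-.172]))
E
```

```text
t: 11.48
tcp_pos: [0.4419, 0.0118, 0.136]
tool_rot: [0.706, -0.045, 0.049, -0.705]
force: [0.9, -0.0, 0.0]
finger_gap: 0.002
11.4833 [0.4419 0.0118 0.136 ] [ 0.85 -0.02  0.02]
(array([ 0.6378, -0.0647, -0.1526]), np.float64(-78.1))
(array([ 0.6265, -0.0613, -0.0821]), np.float64(-88.8))
(array([ 0.637 , -0.0648, -0.1582]), np.float64(-161.0))
```

View pics/c4.png

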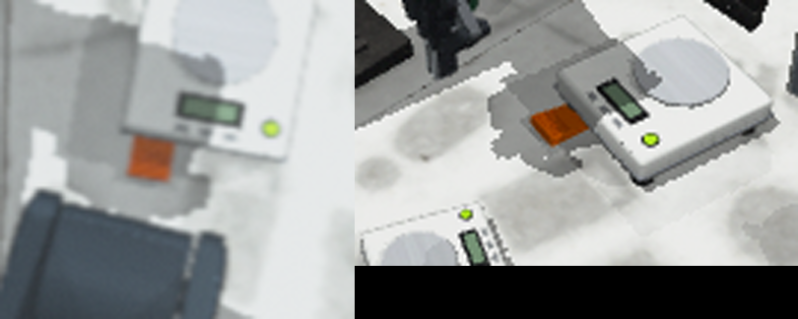

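The view shows the wedge under the front-left corner with about 35 mm showing, as predicted. The balance's corners ((122,131), (288,157) in the crop) haven't moved. Now over the corner_top point at about (0.587, -0.003).

```bash
python3 -m jog '[[[3,0,0.1],0],[[6,0,0.2],0],[[9,0,0.3],0],[[12,0,0.4],0],[[14.6,0,0.4],0],[[14.6,2,0.4],0],[[14.6,4,0.4],0],[[14.6,6,0.4],0],[[14.6,7,0.4],0],[[14.6,7.6,0.4],0],[[14.6,7.6,0.4],0],[[14.6,7.6,0.4],0]]'
python3 look.py pics/c5.png
```

```text
t: 12.68
tcp_pos: [0.5865, -0.0035, 0.0586]
tool_rot: [-0.706, 0.047, -0.047, 0.706]
force: [0.6, -0.1, 0.2]
finger_gap: 0.001
12.6833 [ 0.5865 -0.0035  0.0586] [ 0.6  -0.11  0.15]
```

View pics/c5.png

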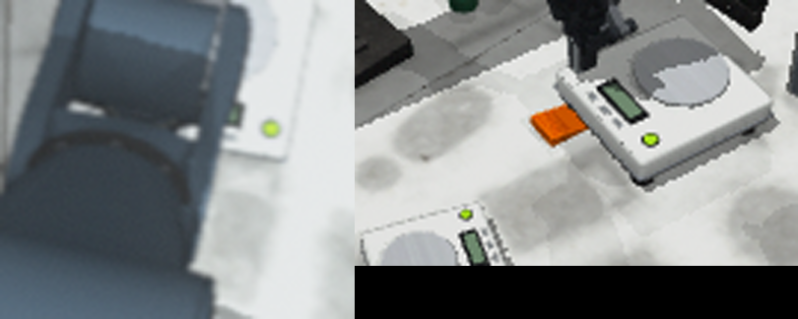

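The fingertips are above the plain front-left corner (scene crop about (582,66)). Pressing in small steps.

```bash
python3 -m jog '[[[0,0.3,0],0],[[0,0.6,0],0],[[0,0.8,0],0],[[0,0.95,0],0],[[0,0.95,0],0]]'|sed -n '2p;4p'; python3 -m jog '[[[0,0.05,0],0],[[0,0.1,0],0],[[0,0.1,0],0]]'|sed -n '2p;4p'
```

```text
tcp_pos: [0.586, -0.0034, 0.0491]
force: [-0.8, -0.3, 0.6]
tcp_pos: [0.5862, -0.0034, 0.0483]
force: [0.3, -0.4, 0.7]
```

```bash
python3 -m jog '[[[0,0.05,0],0],[[0,0.05,0],0],[[0,0.05,0],0]]'|sed -n '2p;4p'
```

```text
tcp_pos: [0.5863, -0.0034, 0.0481]
force: [-0.8, 0.4, 3.1]
```

```bash
python3 -m jog '[[[0,0.03,0],0],[[0,0.06,0],0],[[0,0.06,0],0]]'|sed -n '2p;4p'
```

```text
tcp_pos: [0.5863, -0.0034, 0.0481]
force: [-1.6, -0.6, 7.0]
```

```bash
python3 -m jog '[[[0,0.03,0],0],[[0,0.06,0],0],[[0,0.06,0],0]]'|sed -n '2p;4p'
```

```text
tcp_pos: [0.5863, -0.0034, 0.048]
force: [-3.4, 0.3, 10.7]
```

10.7 N and the case only went down 0.1 mm, so it isn't rocking. Hold with a touch more, then release straight up.

```bash
python3 -m jog '[[[0,0.02,0],0],[[0,0.02,0],0],[[0,0.02,0],0],[[0,0.02,0],0],[[0,0.02,0],0],[[0,0.02,0],0]]'|sed -n '2p;4p'; python3 -m jog '[[[0,-0.15,0],0],[[0,-0.4,0],0],[[0,-1,0],0],[[0,-2,0],0],[[0,-4,0],0],[[0,-7,0],0],[[-3,-10,0],0],[[-6,-13,0],0],[[-9,-16,0],0],[[-12,-18,0],0],[[-15,-18,0],0],[[-15,-18,0],0],[[-15,-18,0],0],[[-15,-18,0],0],[[-15,-18,0],0]]'; python3 look.py pics/c6.png
```

```text
tcp_pos: [0.5863, -0.0034, 0.048]
force: [-3.4, 0.3, 11.7]
t: 15.95
tcp_pos: [0.439, 0.0161, 0.2266]
tool_rot: [0.706, -0.046, 0.048, -0.705]
force: [0.2, -0.0, -0.2]
finger_gap: 0.002
15.95 [0.439  0.0161 0.2266] [ 0.19 -0.01 -0.22]
```

View pics/c6.png

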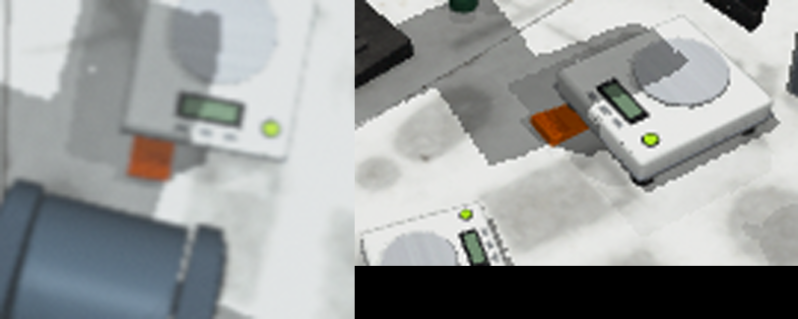

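The wedge ((150,158) top crop, (558,125) scene crop) and the balance haven't moved since the press, and the arm is clear. Handing in.

```bash
python3 -c "
from station import workorder;print(workorder.sign_off())"
```

```text
the job is handed in; nothing more can be done
None
```

The wedge is snug under the larger balance's front-left foot, the press test showed no rocking, and the job is handed in at about 16 s of the 54 s allowed.

- **Push:** I pushed the wedge thin end first with closed fingertips. It met the foot where the fitted poses predicted, and I stopped when the resistance reached about 8.6 N, below the 20 N that shifts the balance.
- **Press:** I pressed 11.7 N down on the case above that foot. From first contact (3 N) to full press the top sank only about 0.1 mm, ending at 48.0 mm, its nominal height.
- **After release:** The last picture shows the wedge and the balance where they were before the press, with the arm clear and nothing nearby visibly moved. I did not check the mug or the other things farther off, which lie outside that crop.
- **Disagreements:** The automatic balance-pose fits did not agree well between cameras: about 12 mm apart in x at first. After the push, with the arm's shadow on the case, they differed by about 11 mm and also in heading. For "balance not shifted" I therefore relied on the pictures and the contact readings. There was no separate measurement of level beyond the height under the press.

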